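Put a lamp driver under the bench magnifier

TASK

The magnifier lamp hangs over the work holder: take its knob, swing it gently well out of the way, then set the lamp driver (do not drop it) upright and flat in the holder, long side along the holder's long side. Then swing the magnifier gently back so that its lens is centred over the driver, and let go. Leave the other things on the bench where they are.

Things in the scene. Friction and masses are not known exactly. Their poses are not given: they have to be found in the camera images.
- lamp_stand: Fixed stand of the magnifier lamp: white disc foot 100 mm across and 16 mm high with a 22 mm aluminium post. Origin on the post's axis at the bench top. The arm's hinge is the upright axis through this origin; the top of the hinge hub is 186 mm up. Position and yaw vary.
- lamp_arm (a joint): Angle of the lamp arm about the upright post, rad. At 0 the arm points along the stand's own -y axis; a positive angle turns it anticlockwise seen from above (towards the stand's +x, away from the robot). Stops at -1.0 and 1.6. The hinge is level and stiff enough to stay where it is left: about 0.12 N m, that is about 0.8 N at the knob. It must stay below 2.5 rad/s (about 0.4 m/s at the knob).
- lamp_knob (a point): Centre of the part of the knob to hold: upright black cylinder, 16 mm in diameter, standing 50 mm up from the flat aluminium arm (arm top 172 mm, knob top 222 mm, this point 200 mm above the bench; arm 16 mm wide), 155 mm from the hinge axis, straight between hinge and lens. The knob turns with the arm.
- lens_center (a point): Centre of the clear round lens at the end of the arm, 236 mm from the hinge axis: glass 96 mm across in a white ring 119 mm across, underside 158 mm and top 172 mm above the bench.
- holder: Work holder fixed to the bench: low rectangular tray, 70 x 52 mm outside, black floor 4 mm above the bench, aluminium rim 5 mm thick whose top is 9 mm above the bench; inside 60 mm (its x) by 42 mm (its y). Origin at the centre of its underside, on the bench. It lies 228 to 242 mm from the lamp's hinge axis; at the start the lens is over or nearly over it.
- driver_center (a point): Centre (half-way up) of the lamp driver: loose white plastic block 50 mm long (its x), 32 mm wide (its y), smooth sides 22 mm high, with a small grey terminal block and a copper disc on top (26 mm high in all), about 90 g. This point is 13 mm above its underside. It starts flat on the bench. Either way round in the holder is right. Released higher than about 40 mm above the bench counts as dropped.
- spool: Bystander: upright spool of solder, 54 mm across, 40 mm high. Origin at the centre of its underside.
- multimeter: Bystander: orange multimeter lying flat, 85 x 175 mm, 48 mm high over its dial. Origin at the centre of its underside.
- glue: Bystander: small white bottle, 34 mm across, 80 mm high. Origin at the centre of its underside.
- screwdriver: Bystander: screwdriver lying on the bench near the lamp stand.
- driver: The same lamp driver; origin at the centre of its underside, 13 mm below point driver_center.

How it is judged:
By the outcome, as a careful person would: the job done as asked, in the order asked, and still so for the second after the job is handed in, with the robot touching nothing.
It also fails if it takes over 72 s, if anything falls off the work surface, if the arm or the gripper's body presses on something with over 40 N, if the wrist force passes 120 N, or if a joint passes its speed limit or range.

ROBOT

A 6-joint arm with a two-finger parallel gripper is mounted at the origin on the work surface. World frame = base frame: x ahead of the robot, y to its left, z up, the work surface at z = 0. Lengths are in mm, angles in degrees, forces in N, time in s.
With the tool pointing down it reaches from about 300 to 850 mm from the base axis. Payload 4.2 kg.
Tool frame: the origin (TCP) lies at the very end of the fingers, on their centre line; the grasp point (between the pads) lies 19 mm behind it; z points along the fingers, y is the line along which they close (so a half turn about z gives the same grasp; the last joint's range is limited). The gripper opens to 91 mm and grips with 3 to 60 N. Pads are 32 mm wide; open, the fingers measure 118 mm over their backs; the gripper's body (76 mm by 178 mm) begins 60 mm behind the grasp point.
Start: joints at [-73.281, 18.312, 89.639, -0, 72.044, -1.146], TCP at [176.397, -547.291, 213.976] pointing down, gripper open.
Joint ranges: [-177.97, 177.97], [-48.28, 115.42], [12.27, 149.76], [-77.06, 257.06], [2.81, 150.46], [-146.56, 146.56]. Speed limits (degrees/s): [147.25, 147.25, 180, 180, 180, 180].

INTERFACE

Orientations are given as [roll, pitch, yaw] about the fixed x, y, z axes, in that order (R = Rz(yaw) Ry(pitch) Rx(roll)).
In Python, from workcell import * gives the robot as it stands.
- The arm moves only by the tool move_arm, never from a script. Its argument "motion" is a list of rows, each a list of 3 entries, a list of its own where there are three numbers: the finger opening in mm, from 0 to 91.2, then the shift along the world's x, y, z in units of 25 mm (1.0 is 25 mm), then the turn, a rotation vector about the world's x, y, z in units of 4 degrees (1.0 is 4 degrees). In form: [[grip, [x, y, z], [ax, ay, az]], ...]. A call has 1 to 20 rows; each row shifts and turns the commanded pose from where the row before left it; what a row does not reach is not made up. A row lasts 1/12 s, in which the tool goes at most 41.7 mm and 7.16 degrees, less where a joint would pass 70% of its speed; a pose out of reach is approached as far as the arm can. A call with a number of a shift or a turn outside -1 to 1 is refused whole. A call with a gripper value outside its range is refused whole. The fingers move at their own pace and stop on an object; "grip_force" is the grip in N (left out, the last holds). Time passes only in rows, so rows that do not move let the fingers close. It gives the time, the measured TCP pose, the force, the opening and the grip force at its end, in the units of the state.
- state(): the state, without advancing time (a new reading comes with each control period).
- grab_frame(name): name is "scene" or "top"; returns the picture (400x640x3 uint8, blue, green, red); there is no depth.
- camera_info(name): a dict with "fx", "fy", "cx", "cy" (pixels), "rvec" (rotation vector, rad) and "tvec" (3), from world to camera coordinates, as OpenCV has them. Camera axes: x right, y down, z forward; pixel columns grow to the right and rows downward; lengths in mm; the calibration is good to about 2 mm. A picture is of the moment at which its call begins. camera_info takes no time and is no camera call.
- job_done(): hands the job in; it is judged then, once.
The state is a dict: "time_s": time; "qpos": joint angles; "qvel": joint speeds; "effort": joint torques, N m; "ee_pos": TCP position; "ee_rot": TCP orientation; "force": force on the tool from outside, world axes, zero at the start; "torque": the same for the moment, N m; "gripper_width": finger opening in mm; "gripper_force": force on a finger pad.
Only numpy, scipy, OpenCV 4.12 (cv2) and the standard library are available. Lean on these libraries where they do the work, as an engineer would, in place of code of your own. Each camera call takes 0.05 s, during which the arm holds its last target. There are 200 camera calls.

## Working session

There is one attempt and no reset: what is moved stays moved. The work goes in short steps, Python scripts to look and compute and a tool call to move; the robot and the scene stay as the last step left them, time stands still between calls to the robot, and variables do not carry over. Pictures are saved under pics/ and viewed, at most 10 in all, crops included, and the job is handed in when it is done.

Besides the shell and the picture viewer there is one more tool, called after ">>>" as name([rows], argument=value, ...), one row to a line, values as JSON. move_arm: Moves the arm, as the interface text tells. Shifts and turns lie within -1 to 1; 1 stands for 25 mm of shift or 4 degrees of turn. Its arguments: {"type":"object","properties":{"motion":{"type":"array","items":{"type":"array"}},"grip_force":{"type":"number"}},"required":["motion"]}

```bash
mkdir -p pics
cat > h.py <<'E'
from workcell import *
import numpy as np, cv2
def ray(cam,u,v,z):
    c=camera_info(cam);R=cv2.Rodrigues(np.array(c["rvec"],float))[0];t=np.array(c["tvec"],float).ravel()
    d=R.T@np.array([(u-c["cx"])/c["fx"],(v-c["cy"])/c["fy"],1]);o=-R.T@t
    return o+d*(z-o[2])/d[2]
def proj(cam,p):
    c=camera_info(cam);R=cv2.Rodrigues(np.array(c["rvec"],float))[0];q=R@np.array(p,float)+np.array(c["tvec"],float).ravel()
    return np.array([c["fx"]*q[0]/q[2]+c["cx"],c["fy"]*q[1]/q[2]+c["cy"]])
E
python3 - <<'E'
from h import *
for n in("top","scene"):
    f=grab_frame(n);cv2.imwrite(f"pics/{n}0.png",f)
    c=camera_info(n);R=cv2.Rodrigues(np.array(c["rvec"],float))[0];print(n,c["fx"],(-R.T@np.array(c["tvec"],float).ravel()).round(),R.round(2).tolist())
s=state();print(s)
E
```

```text
top 494.24582463257195 [ 343.   27. 1654.] [[0.0, -1.0, 0.0], [-0.99, -0.0, -0.16], [0.16, -0.0, -0.99]]
scene 489.90526063757716 [1515. -514. 1011.] [[0.52, 0.85, 0.02], [0.54, -0.32, -0.78], [-0.66, 0.41, -0.63]]
{'time_s': 0.1, 'qpos': array([-7.32805627e+01,  1.83494946e+01,  8.96993376e+01, -1.30584628e-03,
        7.20424884e+01, -1.14577899e+00]), 'qvel': array([ 0.13214651, -0.06179924, -0.18729805, -0.03395513, -0.07392826,
        0.05771862]), 'effort': array([ 4.11607598e-04, -4.13332272e+01, -2.32509845e+01,  7.29392795e-02,
        4.22013632e-02, -5.15820159e-05]), 'ee_pos': array([ 176.26603803, -546.85305297,  213.18966891]), 'ee_rot': array([-1.79908673e+02, -5.84729737e-04,  1.78656194e+01]), 'force': array([ 0.49528548,  0.86260815, -0.57488486]), 'torque': array([-0.02936812, -0.02329182,  0.00291146]), 'gripper_force': 0.0, 'gripper_width': 91.3778640387476}
```

View pics/top0.png

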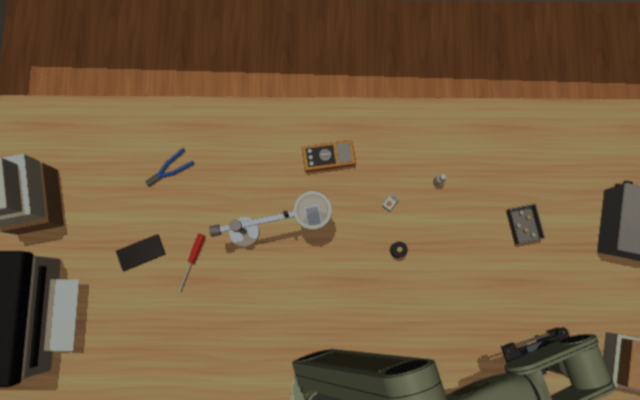

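View pics/scene0.png

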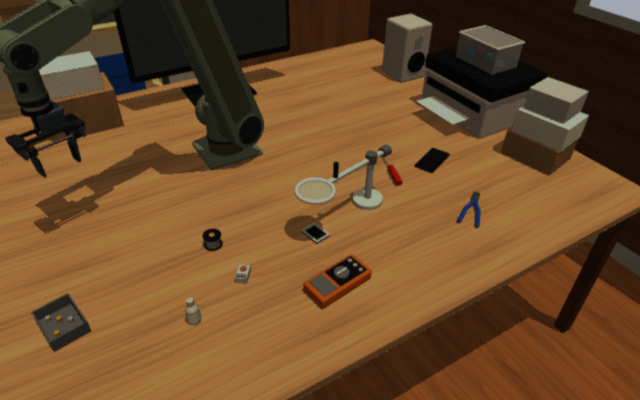

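The top view shows the stand foot near (244,232), knob (286,214), lens (313,210), driver (390,203), spool (399,250), glue (440,181) and multimeter (329,156). The holder is partly under the lens. I'll enlarge both views to read them closer.

Run:
```python
from h import *
a=cv2.imread("pics/top0.png")[170:270,205:415]
a=cv2.resize(a,None,fx=3.8,fy=3.8,interpolation=cv2.INTER_CUBIC)
b=cv2.imread("pics/scene0.png")[140:290,225:405]
b=cv2.resize(b,None,fx=4,fy=4,interpolation=cv2.INTER_CUBIC)
cv2.imwrite("pics/tc.png",np.clip(a*1.5,0,255));cv2.imwrite("pics/sc.png",np.clip(b*1.5,0,255))
```

```text
[ WARN:0@0.026] global loadsave.cpp:1063 imwrite_ Unsupported depth image for selected encoder is fallbacked to CV_8U.
```

View pics/tc.png

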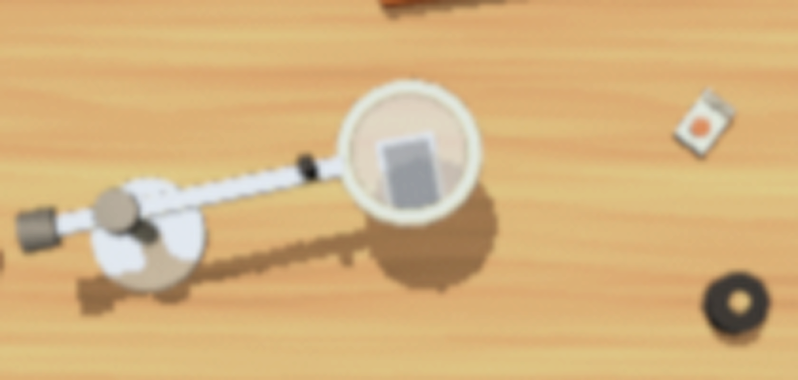

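View pics/sc.png

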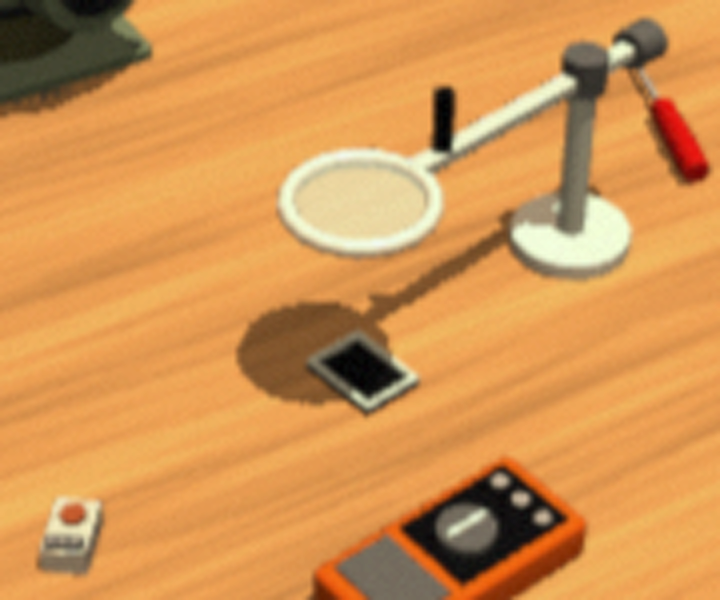

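Crop readings. Top: hub (117,210), knob top (305,160), lens (410,152), driver corners (708,90), (735,110), (702,158), (674,135), and the holder's far rim (376,143)–(432,130). Scene: holder rim corners (308,362), (360,331), (418,380), (367,406), knob top (444,90), hub (586,50), lens (360,201).

Run:
```python
from h import *
T=lambda u,v,z:ray("top",(u+.5)/3.8-.5+205,(v+.5)/3.8-.5+170,z)[:2].round(1)
S=lambda u,v,z:ray("scene",(u+.5)/4-.5+225,(v+.5)/4-.5+140,z)[:2].round(1)
print("hub",T(117,210,186),S(586,52,186),"foot",T(148,234,16),S(570,230,16))
print("knob",T(305,160,222),S(444,90,222))
print("lens",T(410,152,170),S(360,201,170))
h=[S(308,362,9),S(360,331,9),S(418,380,9),S(367,406,9)];print("holder S",h,np.mean(h,0))
print("holder T far",T(376,143,9),T(432,130,9))
for n,z in(("T22",22),):
  d=[T(u,v,z) for u,v in((708,90),(735,110),(702,158),(674,135))];print(n,d,np.mean(d,0))
print("disc",T(700,127,26),S(72,514,26))
print("S driver top",S(57,496,22),S(103,500,22),S(87,558,22),S(42,550,22))
print("spool",T(737,302,40),"glue",ray("top",440,178,80)[:2])
```

```text
hub [522.3 277.1] [519.2 278.1] foot [522.1 278.2] [523.5 275. ]
knob [557.4 127.4] [552.2 126.8]
lens [572.   47.2] [575.6  43.9]
holder S [array([548.3,  15.1]), array([537.6,  67.1]), array([607.5,  76.4]), array([612.4,  29. ])] [576.45  46.9 ]
holder T far [604.8  79.6] [616.8  30. ]
T22 [array([ 651.7, -214. ]), array([ 633.8, -237.5]), array([ 590.8, -207.6]), array([ 611.2, -183.2])] [ 621.875 -210.575]
disc [ 617.8 -205.7] [ 617.5 -208.1]
S driver top [ 593.  -208.8] [ 612.6 -183.1] [ 655.8 -214.7] [ 633.9 -237.7]
spool [ 463.1 -232.8] glue [ 692.26666839 -366.29156243]
```

>>> move_arm([
  [91,[0.3,0.5,0.1],[0,0,0.4]],
  [91,[0.54,0.96,0.1],[0,0,0.76]],
  [91,[0.54,0.96,0.1],[0,0,0.76]],
  [91,[0.54,0.96,0.1],[0,0,0.76]],
  [91,[0.54,0.96,0.1],[0,0,0.76]],
  [91,[0.54,0.96,0.1],[0,0,0.76]],
  [91,[0.54,0.96,0.1],[0,0,0.76]],
  [91,[0.54,0.96,0.1],[0,0,0.76]],
  [91,[0.54,0.96,0.1],[0,0,0.76]],
  [91,[0.54,0.96,0.1],[0,0,0.76]],
  [91,[0.54,0.96,0.1],[0,0,0.76]],
  [91,[0.54,0.96,0.1],[0,0,0.76]],
  [91,[0.54,0.96,0.1],[0,0,0.76]],
  [91,[0.54,0.96,0.1],[0,0,0.76]],
  [91,[0.54,0.96,0.1],[0,0,0.76]],
  [91,[0.54,0.96,0.1],[0,0,0.76]],
  [91,[0.54,0.96,0.1],[0,0,0.76]],
  [91,[0.54,0.96,0],[0,0,0.76]],
  [91,[0.54,0.96,0],[0,0,0.76]],
  [91,[0.3,0.5,0],[0,0,0.4]],
])

```text
time_s: 1.77
ee_pos: [434.6, -87.1, 256.5]
ee_rot: [-180.0, -0.1, 76.1]
force: [0.5, -0.2, 0.3]
gripper_width: 91.0
gripper_force: 0.0
```

>>> move_arm([
  [91,[0.3,0.5,0],[0,0,0.6]],
  [91,[0.5,0.9,0],[0,0,0.6]],
  [91,[0.5,0.9,0],[0,0,0.6]],
  [91,[0.5,0.9,0],[0,0,0.6]],
  [91,[0.5,0.9,0],[0,0,0.6]],
  [91,[0.5,0.9,0],[0,0,0.6]],
  [91,[0.5,0.9,0],[0,0,0.6]],
  [91,[0.5,0.9,0],[0,0,0.6]],
  [91,[0.5,0.9,0],[0,0,0.6]],
  [91,[0.4,0.7,0],[0,0,0.6]],
  [91,[0.13,0.2,0],[0,0,0.6]],
  [91,[0,0,0],[0,0,0]],
  [91,[0,0,0],[0,0,0]],
])

```text
time_s: 2.85
ee_pos: [554.2, 125.2, 256.2]
ee_rot: [-179.9, 0.0, 102.2]
force: [-0.1, -0.6, -0.8]
gripper_width: 90.7
gripper_force: 0.0
```

Run:
```python
from h import *
s=state();print(s["ee_pos"],s["ee_rot"])
b=grab_frame("scene")[60:220,230:430]
cv2.imwrite("pics/s2.png",np.clip(cv2.resize(b,None,fx=3.7,fy=3.7,interpolation=cv2.INTER_CUBIC)*1.4,0,255).astype('u1'))
```

```text
[554.22827805 125.22280275 256.22000803] [-1.79930204e+02  5.46285752e-03  1.02225415e+02]
```

View pics/s2.png

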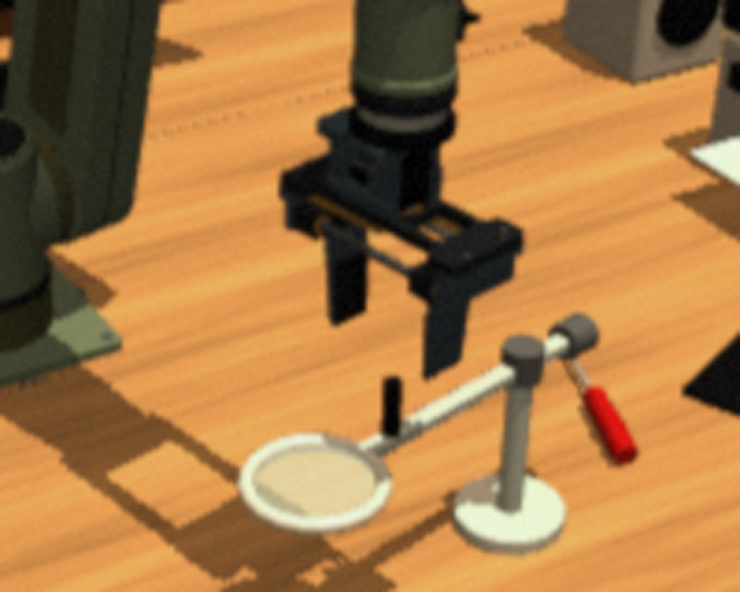

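The open fingers straddle the knob (knob top near (393,380) in the crop). Next: lower and close gently.

>>> move_arm([
  [91,[0,0,-0.4],[0,0,0]],
  [91,[0,0,-0.6],[0,0,0]],
  [91,[0,0,-0.6],[0,0,0]],
  [91,[0,0,-0.6],[0,0,0]],
  [70,[0,0,-0.5],[0,0,0]],
  [50,[0,0,-0.3],[0,0,0]],
  [35,[0,0,0],[0,0,0]],
  [28,[0,0,0],[0,0,0]],
  [24,[0,0,0],[0,0,0]],
  [21,[0,0,0],[0,0,0]],
  [19,[0,0,0],[0,0,0]],
  [17,[0,0,0],[0,0,0]],
  [15,[0,0,0],[0,0,0]],
  [13,[0,0,0],[0,0,0]],
  [10,[0,0,0],[0,0,0]],
  [10,[0,0,0],[0,0,0]],
  [10,[0,0,0],[0,0,0]],
], grip_force=10)

```text
time_s: 4.32
ee_pos: [555.0, 124.7, 181.5]
ee_rot: [-180.0, -0.0, 102.2]
force: [-0.7, 0.1, 0.3]
gripper_width: 16.0
gripper_force: 10.0
```

Run:
```python
from h import *
# swing rows: total 60 deg about hinge (521,277.5)
H=np.array([521,277.5]);p0=np.array([555.2,126.3]);k=p0-H
st=[1.0,2.0]+[3.2]*17+[1.5,1.1]
a=0;pr=k
for d in st:
    a+=d;r=np.radians(a);q=np.array([[np.cos(r),-np.sin(r)],[np.sin(r),np.cos(r)]])@k
    print(f"[10, [{(q-pr)[0]/25:.3f}, {(q-pr)[1]/25:.3f}, 0], [0, 0, {d/4:.3g}]],",end=" ");pr=q
print(a,H+q)
```

```text
[10, [0.105, 0.025, 0], [0, 0, 0.25]], [10, [0.209, 0.055, 0], [0, 0, 0.5]], [10, [0.331, 0.103, 0], [0, 0, 0.8]], [10, [0.324, 0.122, 0], [0, 0, 0.8]], [10, [0.317, 0.139, 0], [0, 0, 0.8]], [10, [0.309, 0.157, 0], [0, 0, 0.8]], [10, [0.299, 0.174, 0], [0, 0, 0.8]], [10, [0.289, 0.190, 0], [0, 0, 0.8]], [10, [0.278, 0.206, 0], [0, 0, 0.8]], [10, [0.266, 0.221, 0], [0, 0, 0.8]], [10, [0.253, 0.236, 0], [0, 0, 0.8]], [10, [0.240, 0.250, 0], [0, 0, 0.8]], [10, [0.226, 0.263, 0], [0, 0, 0.8]], [10, [0.211, 0.275, 0], [0, 0, 0.8]], [10, [0.195, 0.286, 0], [0, 0, 0.8]], [10, [0.179, 0.297, 0], [0, 0, 0.8]], [10, [0.162, 0.306, 0], [0, 0, 0.8]], [10, [0.144, 0.315, 0], [0, 0, 0.8]], [10, [0.127, 0.322, 0], [0, 0, 0.8]], [10, [0.053, 0.153, 0], [0, 0, 0.375]], [10, [0.036, 0.113, 0], [0, 0, 0.275]], 60.00000000000002 [669.04304105 231.51806881]
```

>>> move_arm([
  [10,[0.1,0.02,0],[0,0,0.25]],
  [10,[0.21,0.06,0],[0,0,0.5]],
  [10,[0.33,0.1,0],[0,0,0.8]],
  [10,[0.32,0.12,0],[0,0,0.8]],
  [10,[0.32,0.14,0],[0,0,0.8]],
  [10,[0.31,0.16,0],[0,0,0.8]],
  [10,[0.3,0.17,0],[0,0,0.8]],
  [10,[0.29,0.19,0],[0,0,0.8]],
  [10,[0.28,0.21,0],[0,0,0.8]],
  [10,[0.27,0.22,0],[0,0,0.8]],
])

```text
time_s: 5.15
ee_pos: [623.8, 159.7, 181.5]
ee_rot: [-180.0, -0.0, 131.0]
force: [-1.7, 1.0, 0.8]
gripper_width: 15.7
gripper_force: 10.0
```

>>> move_arm([
  [10,[0.25,0.24,0],[0,0,0.8]],
  [10,[0.24,0.25,0],[0,0,0.8]],
  [10,[0.23,0.26,0],[0,0,0.8]],
  [10,[0.21,0.28,0],[0,0,0.8]],
  [10,[0.2,0.29,0],[0,0,0.8]],
  [10,[0.18,0.3,0],[0,0,0.8]],
  [10,[0.16,0.31,0],[0,0,0.8]],
  [10,[0.14,0.32,0],[0,0,0.8]],
  [10,[0.13,0.32,0],[0,0,0.8]],
  [10,[0.05,0.15,0],[0,0,0.38]],
  [10,[0.04,0.11,0],[0,0,0.28]],
  [10,[0,0,0],[0,0,0]],
  [10,[0,0,0],[0,0,0]],
])

```text
time_s: 6.23
ee_pos: [669.9, 230.2, 181.5]
ee_rot: [180.0, 0.1, 162.2]
force: [3.8, -0.5, 0.1]
gripper_width: 15.9
gripper_force: 10.0
```

>>> move_arm([
  [22,[0,0,0],[0,0,0]],
  [30,[0,0,0],[0,0,0]],
  [45,[0,0,0],[0,0,0]],
  [60,[0,0,0.3],[0,0,0]],
  [60,[0,0,0.7],[0,0,0]],
  [60,[0,0,0.9],[0,0,0]],
  [60,[0,0,0.7],[0,0,0]],
  [60,[0,0,0.2],[0,0,0]],
  [60,[0,-0.4,0],[0,0,-0.3]],
  [60,[-0.1,-0.9,0],[0,0,-0.3]],
  [60,[-0.1,-0.9,0],[0,0,-0.3]],
  [60,[-0.1,-0.9,0],[0,0,-0.3]],
  [60,[-0.1,-0.9,0],[0,0,-0.3]],
  [60,[-0.1,-0.9,0],[0,0,-0.3]],
  [60,[-0.1,-0.9,0],[0,0,-0.3]],
  [60,[-0.1,-0.9,0],[0,0,-0.3]],
  [60,[-0.1,-0.9,0],[0,0,-0.3]],
  [60,[0,-0.4,0],[0,0,0]],
  [60,[0,0,0],[0,0,0]],
  [60,[0,0,0],[0,0,0]],
])

```text
time_s: 7.9
ee_pos: [648.9, 30.1, 250.7]
ee_rot: [180.0, -0.1, 151.4]
force: [0.1, -0.0, 0.5]
gripper_width: 60.5
gripper_force: 0.0
```

Run:
```python
from h import *
s=state();print(s["ee_pos"],s["ee_rot"])
f=grab_frame("top");cv2.imwrite("pics/t3.png",f)
g=grab_frame("scene");cv2.imwrite("pics/s3f.png",g)
a=cv2.resize(f[130:270,225:425],None,fx=3.9,fy=3.9,interpolation=cv2.INTER_CUBIC)
cv2.imwrite("pics/t3c.png",np.clip(a*1.5,0,255).astype('u1'))
b=cv2.resize(g[190:290,220:345],None,fx=6,fy=6,interpolation=cv2.INTER_CUBIC)
cv2.imwrite("pics/s3c.png",np.clip(b*1.5,0,255).astype('u1'))
```

```text
[648.854072    30.11708492 250.71572374] [ 1.79990624e+02 -8.65243626e-02  1.51364597e+02]
```

View pics/t3c.png

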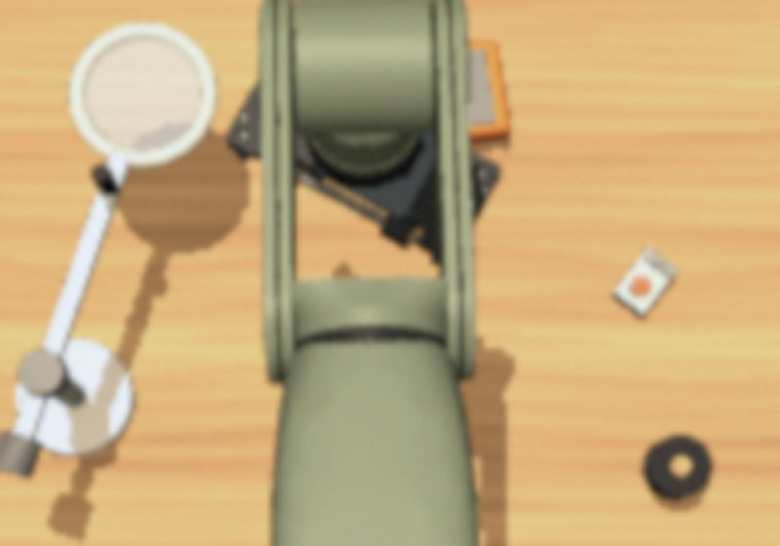

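View pics/s3c.png

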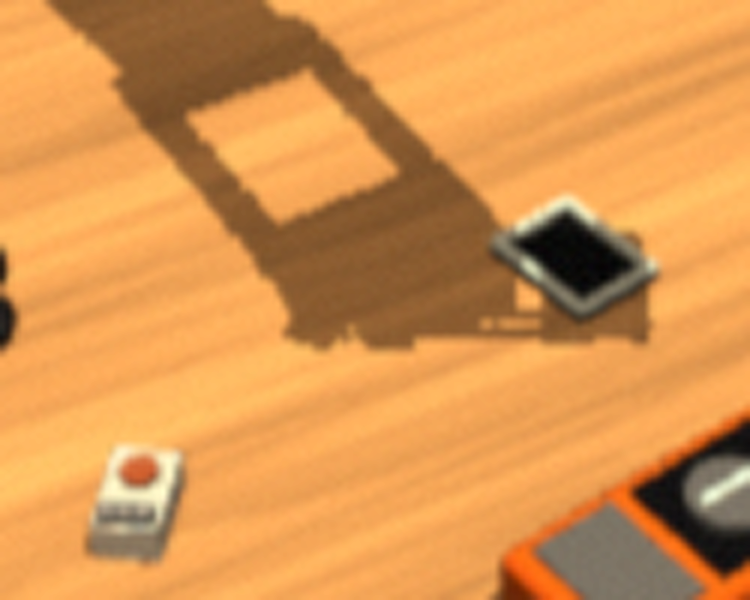

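The lens now sits well to the left ((142,93) in the crop) and the knob stayed there. Driver and holder are undisturbed. I move on over the driver.

>>> move_arm([
  [60,[-0.1,-0.5,0],[0,0,-0.2]],
  [60,[-0.1,-0.9,0],[0,0,-0.2]],
  [60,[-0.1,-0.9,0],[0,0,-0.2]],
  [60,[-0.1,-0.9,0],[0,0,-0.2]],
  [60,[-0.1,-0.9,-0.4],[0,0,-0.2]],
  [60,[-0.1,-0.9,-0.7],[0,0,-0.2]],
  [60,[-0.1,-0.9,-0.8],[0,0,-0.2]],
  [60,[-0.1,-0.9,-0.8],[0,0,-0.2]],
  [60,[-0.1,-0.9,-0.8],[0,0,-0.2]],
  [60,[-0.1,-0.9,-0.8],[0,0,0]],
  [60,[-0.1,-0.7,-0.5],[0,0,0]],
  [60,[0,-0.3,0],[0,0,0]],
  [60,[0,0,0],[0,0,0]],
  [60,[0,0,0],[0,0,0]],
])

```text
time_s: 9.17
ee_pos: [622.4, -209.5, 132.5]
ee_rot: [179.9, 0.1, 144.2]
force: [0.1, -0.1, 0.2]
gripper_width: 60.0
gripper_force: 0.0
```

Run:
```python
from h import *
s=state();print(s["ee_pos"],s["ee_rot"])
f=grab_frame("top");g=grab_frame("scene");cv2.imwrite("pics/t4.png",f);cv2.imwrite("pics/s4.png",g)
f0=cv2.imread("pics/t3.png")
def rect(name,im,mask,z,near):
    n,l,st,c=cv2.connectedComponentsWithStats(mask.astype('u1'))
    p=proj(name,near);i=min(range(1,n),key=lambda i:np.hypot(*(c[i]-p))+(1e3 if st[i][4]<25 else 0))
    v,u=np.where(l==i)
    # subpixel: back-project pixel centres
    P=np.array([ray(name,a,b,z)[:2] for a,b in zip(u,v)]);m=P.mean(0);e=np.cov((P-m).T);w,V=np.linalg.eigh(e)
    print(name,"n",len(u),"cen",m.round(1),"size",np.sqrt(12*w).round(1),"long az",np.degrees(np.arctan2(V[1,1],V[0,1])).round(1))
for nm,im in(("top",f),("scene",g)):
    for th in(45,60): rect(nm,im,im.max(2)<th,4,[577,47,4])
def driver(name,im):
    sat=im.max(2).astype(int)-im.min(2); 
    for th in(30,45): rect(name,im,sat<th,13,[622,-211,13])
driver("top",f0);driver("scene",cv2.imread("pics/s3f.png"))
a=cv2.resize(f[150:270,225:425],None,fx=2.6,fy=2.6,interpolation=cv2.INTER_CUBIC)
b=cv2.resize(g[190:290,220:345],None,fx=2.6,fy=2.6,interpolation=cv2.INTER_CUBIC)
b=cv2.copyMakeBorder(b,0,0,0,a.shape[1]-b.shape[1],cv2.BORDER_CONSTANT)
cv2.imwrite("pics/c4.png",np.clip(np.vstack([a,b])*1.5,0,255).astype('u1'))
```

```text
[ 622.42212889 -209.54282322  132.47298611] [1.79936766e+02 7.72182884e-02 1.44206554e+02]
top n 482 cen [ 640.3 -290.4] size [ 71.7 120.2] long az 63.5
top n 134 cen [576.5  48.2] size [31.7 48.4] long az -168.4
scene n 131 cen [571.3  49.6] size [35.2 51.1] long az -168.7
scene n 141 cen [570.7  49.6] size [36.6 52.7] long az -172.1
top n 122 cen [ 624.  -211.5] size [34.4 55.2] long az 143.3
top n 147 cen [ 624.6 -211.8] size [37.6 57. ] long az 143.9
scene n 70 cen [ 635.6 -219.2] size [26.  30.9] long az -169.0
scene n 174 cen [ 628.5 -215.4] size [35.6 55.1] long az 141.7
```

View pics/c4.png

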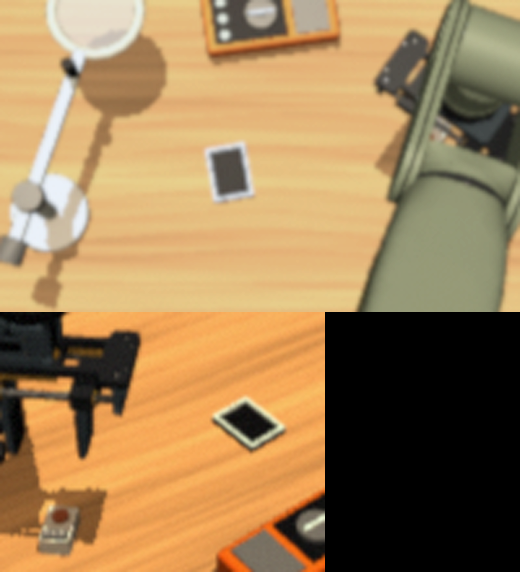

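The holder is free and clear: floor blob at (576.5,48), azimuth about 11.6°. The fingers sit over the driver along its width. I descend and grasp with the fingertips about 9 mm up, so they will clear the holder's rim.

>>> move_arm([
  [60,[0.03,-0.06,-0.4],[0,0,0]],
  [60,[0,0,-0.8],[0,0,0]],
  [60,[0,0,-0.9],[0,0,0]],
  [60,[0,0,-0.9],[0,0,0]],
  [60,[0,0,-0.9],[0,0,0]],
  [60,[0,0,-0.6],[0,0,0]],
  [60,[0,0,-0.3],[0,0,0]],
  [60,[0,0,-0.12],[0,0,0]],
  [50,[0,0,0],[0,0,0]],
  [42,[0,0,0],[0,0,0]],
  [37,[0,0,0],[0,0,0]],
  [34,[0,0,0],[0,0,0]],
  [30,[0,0,0],[0,0,0]],
  [26,[0,0,0],[0,0,0]],
  [26,[0,0,0],[0,0,0]],
  [26,[0,0,0],[0,0,0]],
], grip_force=15)

```text
time_s: 10.6
ee_pos: [623.0, -211.5, 9.5]
ee_rot: [180.0, 0.1, 144.2]
force: [-0.8, -0.6, 5.6]
gripper_width: 31.8
gripper_force: 15.0
```

Run:
```python
from h import *
for nm,fn in(("top","t4"),("scene","s4")):
    im=cv2.imread(f"pics/{fn}.png");sat=im.max(2).astype(int)-im.min(2)
    for th in(30,40,50):
        m=(sat<th).astype('u1');p=proj(nm,[577,47,6]).round().astype(int)
        n,l,st,c=cv2.connectedComponentsWithStats(m);i=l[p[1],p[0]];v,u=np.where(l==i)
        P=np.array([ray(nm,a,b,6)[:2] for a,b in zip(u,v)],np.float32);r=cv2.minAreaRect(P)
        w,V=np.linalg.eigh(np.cov(P.T));print(nm,th,len(u),P.mean(0).round(1),np.sqrt(12*w).round(1),np.degrees(np.arctan2(V[1,1],V[0,1])).round(1),r)
```

```text
top 30 340 [576.1  48.5] [53.7 72.4] -170.2 ((576.3184204101562, 48.357521057128906), (72.34960174560547, 53.655826568603516), 10.73822021484375)
top 40 360 [576.3  48.1] [55.3 74.3] -170.5 ((576.4140625, 48.4629020690918), (74.73430633544922, 55.43061447143555), 11.439359664916992)
top 50 383 [576.2  48.5] [57.3 75.9] -169.4 ((576.3009643554688, 48.369815826416016), (76.6580581665039, 57.83601379394531), 10.749640464782715)
scene 30 274 [577.1  46.1] [52.4 70.5] -170.5 ((576.6213989257812, 46.33659744262695), (70.22502136230469, 52.238677978515625), 9.73642635345459)
scene 40 294 [576.9  46.2] [53.8 73.4] -169.9 ((576.2477416992188, 46.66463088989258), (73.53105163574219, 54.02947235107422), 9.747897148132324)
scene 50 315 [576.1  46.3] [56.6 74.5] -170.5 ((575.3395385742188, 46.59458923339844), (75.1216049194336, 57.16130828857422), 10.410999298095703)
```

>>> move_arm([
  [26,[0,0,0.3],[0,0,0]],
  [26,[0,0,0.6],[0,0,0]],
  [26,[0,0,0.8],[0,0,0]],
  [26,[0,0.2,0.7],[0,0,0.4]],
  [26,[-0.1,0.5,0.2],[0,0,0.8]],
  [26,[-0.15,0.75,0],[0,0,0.9]],
  [26,[-0.15,0.8,0],[0,0,0.9]],
  [26,[-0.15,0.8,0],[0,0,0.9]],
  [26,[-0.15,0.8,0],[0,0,0.9]],
  [26,[-0.15,0.8,0],[0,0,0.9]],
  [26,[-0.15,0.8,0],[0,0,0.9]],
  [26,[-0.15,0.8,0],[0,0,0.9]],
  [26,[-0.15,0.8,0],[0,0,0.9]],
  [26,[-0.15,0.8,0],[0,0,0.9]],
  [26,[-0.15,0.8,0],[0,0,0.9]],
  [26,[-0.15,0.8,0],[0,0,0.9]],
  [26,[-0.1,0.5,0],[0,0,0.45]],
  [26,[0,0.2,0],[0,0,0]],
  [26,[0,0,0],[0,0,0]],
  [26,[0,0,0],[0,0,0]],
])

```text
time_s: 12.27
ee_pos: [576.4, 42.0, 73.5]
ee_rot: [-180.0, 0.0, -169.6]
force: [-0.1, 0.9, -1.7]
gripper_width: 31.6
gripper_force: 15.0
```

Run:
```python
from h import *
s=state();print(s["ee_pos"],s["ee_rot"],s["gripper_width"],s["force"])
g=grab_frame("scene");cv2.imwrite("pics/s5.png",g)
b=cv2.resize(g[130:270,240:400],None,fx=4.2,fy=4.2,interpolation=cv2.INTER_CUBIC)
cv2.imwrite("pics/s5c.png",np.clip(b*1.5,0,255).astype('u1'))
```

```text
[576.36689554  42.01957316  73.4881475 ] [-1.79974162e+02  3.14209010e-03 -1.69604863e+02] 31.616640131364733 [-0.13200006  0.89919988 -1.65723514]
```

View pics/s5c.png

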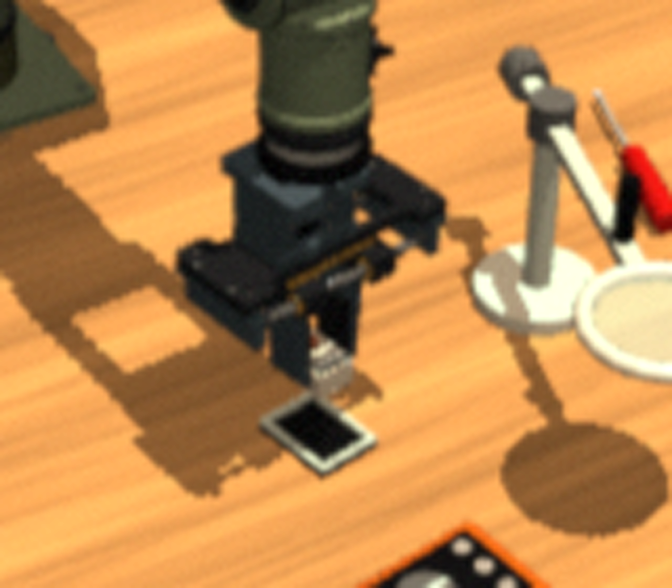

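The driver is held level above the holder: its end face is at about (312–353, 358–398) in the crop. I check this against the expected projection.

```bash
python3 - <<'E'
from h import *
a=np.radians(10.4);e=np.array([np.cos(a),np.sin(a)]);n=np.array([-e[1],e[0]])
for z in(64,86):
  for s in(-16,16):
    p=np.array([576.4,42])+25*e+s*n
    print(z,s,((proj("scene",[*p,z])-[240,130]+.5)*4.2-.5).round())
E
python3 - <<'E'
import sys;sys.path.insert(0,'.')
import cv2,numpy as np
g=cv2.imread('pics/s5.png')[205:228,308:328]
print(g.max(2).astype(int))
E
```

```text
64 -16 [319. 402.]
64 16 [353. 382.]
86 -16 [319. 378.]
86 16 [354. 358.]
[[ 30  24  26  25  21  51  91  53  15   8   5   9   6   6   8  17  32  97
  152 166]
 [ 24  22  19  21  22  62 126  73  19   6   8   5   7   8   7  19  35 108
  151 158]
 [ 22  21  24  21  22  48 112  67  18   6   8   5   4   3  10  19  36 105
  144 155]
 [ 19  22  24  24  21  37  95  64  25   8   8   9   7   7  10  17  37 114
  145 151]
 [ 19  21  21  20  21  34  81  75  51  24   8   4   6  10   8  19  42 125
  149 155]
 [ 22  21  23  21  23  31  66  84  80  60  42  18  10   8   9  17  46 130
  158 163]
 [ 21  20  19  24  20  29  63  79  96  98 106  64  24   9   9  20  54 144
  165 168]
 [ 21  20  23  22  22  27  63  88 128 138 133  95  54  28  16  22  60 147
  169 171]
 [ 18  19  22  22  22  42 107 131 155 143 113  99  99  74  42  29  68 147
  169 169]
 [ 21  22  22  23  23  46 116 135 133 113 103  97 109  89  60  64  97 152
  168 168]
 [ 19  20  21  21  25  39  81  90  97  96 103  87  85  89  94 109 140 160
  167 167]
 [ 21  20  21  23  21  34  61  77  93  86  81  74  82 107 110 123 152 165
  168 170]
 [ 20 
[... 229 characters left out ...]
  94  99
  102 133]
 [ 79  58  44  30  25  32  67  95 101  99  96  94  92  93  91  91  93  94
   94 103]
 [ 91  85  72  55  37  39  64  77  90  92  93  92  92  90  81  90  95  94
   95  94]
 [ 93  90  88  81  74  63  68  77  90  92  94 104  93  90  83  91  93  93
   92  91]
 [ 91  91  91  93  95  87  78  79  89  91  94 104  94  91  97  94  93  92
   92  99]
 [ 91  93  94  97  92  81  69  73  87  95  94  97  99  99 119 105  96  97
  106 132]
 [ 95  97  93  85  71  54  39  59  80  93  97 116 130 133 133 110 103 110
  135 162]
 [ 92  90  79  61  37  19  14  31  56  80  94 118 133 134 119 111 133 144
  162 169]
 [ 80  66  52  33  16   8   5  13  26  47  71  91 103 112 133 142 163 169
  170 173]]
```

It matches within 1–2 mm. I lower in two stages.

>>> move_arm([
  [26,[0,0.21,-0.2],[0,0,0]],
  [26,[0,0,-0.4],[0,0,0]],
  [26,[0,0,-0.5],[0,0,0]],
  [26,[0,0,-0.5],[0,0,0]],
  [26,[0,0,-0.3],[0,0,0]],
  [26,[0,0,-0.2],[0,0,0]],
  [26,[0,0,-0.1],[0,0,0]],
  [26,[0,0,-0.1],[0,0,0]],
  [26,[0,0,0],[0,0,0]],
  [26,[0,0,0],[0,0,0]],
])

```text
time_s: 13.15
ee_pos: [576.5, 47.7, 16.3]
ee_rot: [180.0, 0.0, -169.6]
force: [0.4, -0.4, -1.2]
gripper_width: 32.1
gripper_force: 15.0
```

>>> move_arm([
  [26,[0,0,-0.06],[0,0,0]],
  [26,[0,0,-0.05],[0,0,0]],
  [26,[0,0,0],[0,0,0]],
  [26,[0,0,0],[0,0,0]],
])

```text
time_s: 13.48
ee_pos: [576.5, 47.7, 13.5]
ee_rot: [-180.0, 0.0, -169.6]
force: [1.0, 0.3, 0.8]
gripper_width: 32.0
gripper_force: 15.0
```

>>> move_arm([
  [34,[0,0,-0.02],[0,0,0]],
  [37,[0,0,0],[0,0,0]],
  [42,[0,0,0],[0,0,0]],
  [50,[0,0,0],[0,0,0]],
  [60,[0,0,0],[0,0,0]],
  [60,[0,0,0.2],[0,0,0]],
  [60,[0,0,0.5],[0,0,0]],
  [60,[0,0,0.9],[0,0,0]],
  [60,[0,0,1],[0,0,0]],
  [60,[0,0,1],[0,0,0]],
  [60,[0,0,1],[0,0,0]],
  [60,[0,0,1],[0,0,0]],
  [60,[0,0,1],[0,0,0]],
  [60,[0,0,1],[0,0,0]],
  [60,[0,0,1],[0,0,0]],
  [60,[0,0,0.7],[0,0,0]],
  [60,[0,0,0.2],[0,0,0]],
  [60,[0,0,0],[0,0,0]],
  [60,[0,0,0],[0,0,0]],
])

```text
time_s: 15.07
ee_pos: [575.6, 47.7, 249.4]
ee_rot: [180.0, -0.1, -169.6]
force: [0.0, 0.0, -1.4]
gripper_width: 60.1
gripper_force: 0.0
```

>>> move_arm([
  [60,[0.2,0.4,0],[0,0,-0.4]],
  [60,[0.4,0.8,0],[0,0,-0.8]],
  [60,[0.4,0.8,0],[0,0,-0.8]],
  [60,[0.4,0.8,0],[0,0,-0.8]],
  [60,[0.4,0.8,0],[0,0,-0.8]],
  [60,[0.4,0.8,0],[0,0,-0.8]],
  [60,[0.4,0.8,0],[0,0,-0.8]],
  [60,[0.4,0.8,0],[0,0,-0.8]],
  [60,[0.4,0.8,0],[0,0,-0.8]],
  [60,[0.3,0.4,0],[0,0,-0.3]],
  [60,[0,0,0],[0,0,0]],
  [60,[0,0,0],[0,0,0]],
])

```text
time_s: 16.07
ee_pos: [667.9, 227.6, 247.7]
ee_rot: [-179.8, -0.2, 162.1]
force: [-0.5, -0.8, 0.1]
gripper_width: 60.0
gripper_force: 0.0
```

Run:
```python
from h import *
s=state();print(s["ee_pos"],s["ee_rot"])
f=grab_frame("top");g=grab_frame("scene");cv2.imwrite("pics/t6.png",f);cv2.imwrite("pics/s6.png",g)
a=cv2.resize(f[180:250,270:350],None,fx=5,fy=5,interpolation=cv2.INTER_CUBIC)
b=cv2.resize(g[90:265,270:430],None,fx=2.5,fy=2.5,interpolation=cv2.INTER_CUBIC)
a=cv2.copyMakeBorder(a,0,b.shape[0]-a.shape[0],0,0,cv2.BORDER_CONSTANT)
cv2.imwrite("pics/c6.png",np.clip(np.hstack([a,b])*1.5,0,255).astype('u1'))
```

```text
[667.93645036 227.61501861 247.70642924] [-179.83567437   -0.19051646  162.10370755]
```

View pics/c6.png

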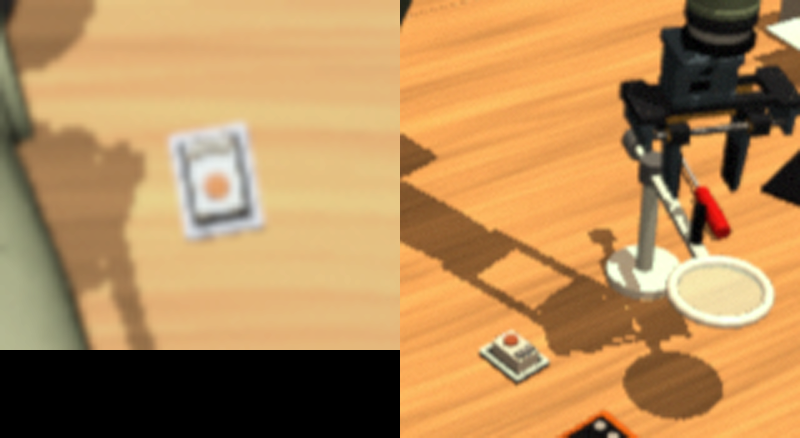

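The driver sits flat and aligned inside the rim in both views ((216,186) left, (513,353) right), and the gripper is above the knob. I lower and grasp it.

>>> move_arm([
  [60,[0.08,0.1,-0.25],[0,0,0]],
  [60,[0,0,-0.6],[0,0,0]],
  [60,[0,0,-0.7],[0,0,0]],
  [60,[0,0,-0.6],[0,0,0]],
  [60,[0,0,-0.4],[0,0,0]],
  [45,[0,0,-0.1],[0,0,0]],
  [35,[0,0,0],[0,0,0]],
  [28,[0,0,0],[0,0,0]],
  [24,[0,0,0],[0,0,0]],
  [21,[0,0,0],[0,0,0]],
  [19,[0,0,0],[0,0,0]],
  [17,[0,0,0],[0,0,0]],
  [15,[0,0,0],[0,0,0]],
  [13,[0,0,0],[0,0,0]],
  [10,[0,0,0],[0,0,0]],
  [10,[0,0,0],[0,0,0]],
], grip_force=10)

```text
time_s: 17.5
ee_pos: [670.8, 230.2, 184.4]
ee_rot: [180.0, 0.0, 162.0]
force: [-0.0, 0.4, 1.3]
gripper_width: 15.4
gripper_force: 10.0
```

Run:
```python
from h import *
s=state();p=s["ee_pos"][:2];print(s["ee_pos"],s["ee_rot"])
# circle through hinge: swing knob from current az to -76.4
H=np.array([521,277.5]);k=p-H;a0=np.degrees(np.arctan2(k[1],k[0]));tot=-76.4-a0;print(a0,tot,np.hypot(*k))
w=np.array([.25,.6]+[1]*16+[.6,.25]);st=w/w.sum()*tot;a=0;pr=k
for d in st:
    a+=d;r=np.radians(a);q=np.array([[np.cos(r),-np.sin(r)],[np.sin(r),np.cos(r)]])@k
    print(f"[{(q-pr)[0]/25:.3f}, {(q-pr)[1]/25:.3f}] {d/4:.3g}");pr=q
print(H+q)
```

```text
[670.76992054 230.18476965 184.3610692 ] [1.79981765e+02 2.94328818e-02 1.62026027e+02]
-17.532339713546037 -58.86766028645397 157.0661011248195
[-0.028, -0.087] -0.208
[-0.073, -0.206] -0.499
[-0.137, -0.338] -0.831
[-0.156, -0.330] -0.831
[-0.175, -0.320] -0.831
[-0.193, -0.309] -0.831
[-0.211, -0.298] -0.831
[-0.228, -0.285] -0.831
[-0.244, -0.271] -0.831
[-0.259, -0.256] -0.831
[-0.274, -0.241] -0.831
[-0.287, -0.225] -0.831
[-0.300, -0.208] -0.831
[-0.311, -0.190] -0.831
[-0.322, -0.172] -0.831
[-0.331, -0.153] -0.831
[-0.339, -0.133] -0.831
[-0.347, -0.113] -0.831
[-0.211, -0.058] -0.499
[-0.088, -0.022] -0.208
[557.93285492 124.83787519]
```

>>> move_arm([
  [10,[-0.03,-0.09,0],[0,0,-0.2]],
  [10,[-0.07,-0.21,0],[0,0,-0.5]],
  [10,[-0.14,-0.34,0],[0,0,-0.83]],
  [10,[-0.16,-0.33,0],[0,0,-0.83]],
  [10,[-0.17,-0.32,0],[0,0,-0.83]],
  [10,[-0.19,-0.31,0],[0,0,-0.83]],
  [10,[-0.21,-0.3,0],[0,0,-0.83]],
  [10,[-0.23,-0.28,0],[0,0,-0.83]],
  [10,[-0.24,-0.27,0],[0,0,-0.83]],
  [10,[-0.26,-0.26,0],[0,0,-0.83]],
  [10,[-0.27,-0.24,0],[0,0,-0.83]],
  [10,[-0.29,-0.22,0],[0,0,-0.83]],
  [10,[-0.3,-0.21,0],[0,0,-0.83]],
  [10,[-0.31,-0.19,0],[0,0,-0.83]],
  [10,[-0.32,-0.17,0],[0,0,-0.83]],
  [10,[-0.33,-0.15,0],[0,0,-0.83]],
  [10,[-0.34,-0.13,0],[0,0,-0.83]],
  [10,[-0.35,-0.11,0],[0,0,-0.83]],
  [10,[-0.21,-0.06,0],[0,0,-0.5]],
  [10,[-0.09,-0.02,0],[0,0,-0.2]],
])

```text
time_s: 19.17
ee_pos: [557.5, 124.5, 184.3]
ee_rot: [179.9, 0.0, 103.2]
force: [2.2, -0.8, 1.3]
gripper_width: 16.0
gripper_force: 10.0
```

>>> move_arm([
  [10,[0,0,0],[0,0,0]],
  [10,[0,0,0],[0,0,0]],
])

```text
time_s: 19.33
ee_pos: [558.1, 124.6, 184.3]
ee_rot: [180.0, 0.0, 103.3]
force: [1.1, -2.2, 4.3]
gripper_width: 15.8
gripper_force: 10.0
```

```bash
cat > m.py <<'E'
from h import *
from scipy.optimize import least_squares
import sys
def lens(name,im,guess):
    # fit ring model (radii 48..59.5 at z=172): maximise edge contrast at outer radius, over az about the hinge
    g=cv2.GaussianBlur(im,(0,0),.7).astype(float);sat=g.max(2)-g.min(2)
    t=np.linspace(0,2*np.pi,180,endpoint=False)
    def samp(c,r):
        P=np.array([proj(name,[c[0]+r*np.cos(a),c[1]+r*np.sin(a),170]) for a in t],np.float32)
        return cv2.remap(sat.astype(np.float32),P[:,:1],P[:,1:],cv2.INTER_LINEAR).ravel()
    best=[]
    for dx in np.arange(-9,9.1,1):
        for dy in np.arange(-9,9.1,1):
            c=guess+[dx,dy];best.append((np.median(samp(c,67))+np.median(samp(c,44))-2*samp(c,54).mean(),*c))
    best.sort(reverse=True);return np.mean(best[:5],0)[1:]
for nm in("top","scene"):
    im=grab_frame(nm);cv2.imwrite(f"pics/{nm}_{sys.argv[1]}.png",im)
    print(nm,lens(nm,im,np.array([576.5,47.5])).round(1))
    if sys.argv[1]=="a": print(" initial",nm,lens(nm,cv2.imread(f"pics/{nm}0.png"),np.array([573.5,45.5])).round(1))
E
python3 - <<'E'
from h import *
s=state();print(s["ee_pos"],s["force"])
E
python3 m.py a
```

```text
[558.12693026 124.62001972 184.33362809] [ 1.11336916 -2.23749737  4.34106272]Traceback (most recent call last):
  File "m.py", line 18, in <module>
    print(nm,lens(nm,im,np.array([576.5,47.5])).round(1))
             ~~~~^^^^^^^^^^^^^^^^^^^^^^^^^^^^^^
  File "m.py", line 14, in lens
    c=guess+[dx,dy];best.append((np.median(samp(c,67))+np.median(samp(c,44))-2*samp(c,54).mean(),*c))
                                                                 ~~~~^^^^^^
  File "m.py", line 9, in samp
    P=np.array([proj(name,[c[0]+r*np.cos(a),c[1]+r*np.sin(a),170]) for a in t],np.float32)
                ~~~~^^^^^^^^^^^^^^^^^^^^^^^^^^^^^^^^^^^^^^^^^^^^^^
  File "h.py", line 8, in proj
    c=camera_info(cam);R=cv2.Rodrigues(np.array(c["rvec"],float))[0];q=R@np.array(p,float)+np.array(c["tvec"],float).ravel()
ValueError: time passes only in moves, steps and waits
```

```bash
sed -i 's/^import numpy as np, cv2/import numpy as np, cv2, functools\ncamera_info=functools.lru_cache(camera_info)/' h.py; python3 m.py a
```

```text
top [576.9  51.3]
 initial top [572.1  48.3]
scene [579.5  48.1]
 initial scene [571.3  47.1]
```

>>> move_arm([
  [20,[0,0,0],[0,0,0]],
  [26,[0,0,0],[0,0,0]],
  [36,[0,0,0],[0,0,0]],
  [50,[0,0,0],[0,0,0]],
  [60,[0,0,0.3],[0,0,0]],
  [60,[0,0,0.7],[0,0,0]],
  [60,[0,0,0.9],[0,0,0]],
  [60,[0,0,0.8],[0,0,0]],
  [60,[0,0,0.5],[0,0,0]],
  [60,[-0.5,0,0],[0,0,0]],
  [60,[-1,0,0],[0,0,0]],
  [60,[-1,0,0],[0,0,0]],
  [60,[-1,0,0],[0,0,0]],
  [60,[-1,0,0],[0,0,0]],
  [60,[-1,0,0],[0,0,0]],
  [60,[-1,0,0],[0,0,0]],
  [60,[-0.5,0,0],[0,0,0]],
  [60,[0,0,0],[0,0,0]],
  [60,[0,0,0],[0,0,0]],
])

```text
time_s: 21.07
ee_pos: [383.6, 125.2, 264.7]
ee_rot: [179.9, 0.0, 103.3]
force: [-0.4, -0.6, 0.1]
gripper_width: 60.1
gripper_force: 0.0
```

```bash
python3 m.py b
python3 - <<'E'
from h import *
# white-pixel blob of driver+rim in holder (t6) as reference: driver outline via disc colour is offset; use rim
im=cv2.imread("pics/t6.png");sat=im.max(2).astype(int)-im.min(2)
for nm,fn in(("top","t6"),("scene","s6")):
    im=cv2.imread(f"pics/{fn}.png").astype(int);b,g,r=im[...,0],im[...,1],im[...,2]
    p=proj(nm,[576,47,26]);m=((r-b>60)&(g-b<0.45*(r-b))).astype('u1')
    y,x=int(p[1]),int(p[0]);v,u=np.where(m[y-6:y+7,x-6:x+7]);print(nm,len(u),ray(nm,u.mean()+x-6,v.mean()+y-6,26)[:2].round(1) if len(u) else 0)
E
```

```text
top [578.3  49.9]
scene [579.9  46.7]
top 6 [569.5  48. ]
scene 18 [564.8  48.8]
```

```bash
python3 -c "
from workcell import *
print(job_done())"
```

```text
the job is handed in; nothing more can be done
None
```

The job is handed in at about 21 s on the robot's clock. The driver sits flat and lengthwise in the holder, and the lens is swung back to about 3 mm from centred over it by my camera measurements. The arm has let go and is clear, and I touched nothing else.

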